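Stand up and square the sensor base plates in their fixture

TASK

Three aluminium plates have slumped in the grey fixture: take out the sensor that is standing on the fixture in front of them and stand it upright on the bench, off the fixture. Then put the loose keeper bar into the fixture and slide it against the plates' feet until its straight edge touches both stop pins at once, so that the plates stand upright between it and the backstop, and push the plates along the backstop until all three are flush against the low end fence. Let go of everything and leave the other things on the bench where they are.

Things in the scene. Friction and masses are not known exactly. Their poses are not given: they have to be found in the camera images.
- rack: grey fixture fixed to the bench. Origin on the bench surface; x points to the backstop (away from the robot), y to the end fence (left seen from the robot), z up. In its frame, mm: base plate x -110 to 100, y -110 to 110, top at z 8. Its steel backstop, low end fence and two stop pins are listed below.
- backstop_face (a point): middle of the backstop's front face, axes as the fixture: fixture x 80, y 13.5, z 41 mm. The backstop is 14 thick, y -28 to 55, up to z 74
- fence_face (a point): middle of the end fence's inner face, axes as the fixture: fixture x 58, y 45, z 23 mm. The fence is 10 thick, x 35.5 to 80, up to z 38. Plates flush with it have their centres at fixture y 10
- pin_fence_side (a point): stop pin near the fence, 10 mm diameter: its axis at fixture x 40, y 75, up to z 28; the point is half-way up, z 18. A straight edge touching both pins lies at fixture x 35, which leaves 45 mm to the backstop for the 42 mm of three upright plates
- pin_open_side (a point): stop pin on the open side (no fence), alike, at fixture x 40, y -75; the point is half-way up, z 18
- plate0_center (a point): aluminium plate 14 mm thick (its x), 70 wide (its y), 60 tall (its z), about 0.16 kg; the point is its centre. At the start it stands on the fixture's base, foot towards the robot, leaning 20 to 35 degrees back onto the backstop; upright, the point is 30 mm above the base's top
- plate1_center (a point): aluminium plate 14 mm thick (its x), 70 wide (its y), 60 tall (its z), about 0.16 kg; the point is its centre. At the start it stands on the fixture's base, foot towards the robot, leaning 20 to 35 degrees back onto the plate behind it; upright, the point is 30 mm above the base's top
- plate2_center (a point): aluminium plate 14 mm thick (its x), 70 wide (its y), 60 tall (its z), about 0.16 kg; the point is its centre. At the start it stands on the fixture's base, foot towards the robot, leaning 20 to 35 degrees back onto the plate behind it (this is the front one, nearest the robot); upright, the point is 30 mm above the base's top
- keeper_center (a point): keeper, on the bench to the left or right: straight aluminium bar 190 mm long (its y), 40 wide (its x), 16 high, with a black post 26 x 26 mm on its middle, up to 62 mm above the bar's underside; both long edges alike; about 0.35 kg. The point is on the post's axis, 31 mm above the underside; in place it is at fixture x 15, y within 15 of 0, z 39 mm, keeper y parallel to fixture y
- sensor_a_center (a point): the sensor in the way, standing on the fixture's base in front of the plates: 44 mm square steel block 40 mm high with a plain black vertical cylinder (34 mm diameter, 32 mm high) centred on its top, 72 mm high in all, about 0.3 kg; the point is its centre, 36 mm above its underside
- sensor_b_center (a point): bystander: spare sensor on the far left of the bench, 44 mm square steel block 40 mm high with a plain black vertical cylinder (34 mm diameter, 32 mm high) centred on its top, 72 mm high in all, about 0.3 kg; the point is its centre
- sensor_c_center (a point): bystander: spare sensor on the far right of the bench, 44 mm square steel block 40 mm high with a plain black vertical cylinder (34 mm diameter, 32 mm high) centred on its top, 72 mm high in all, about 0.3 kg; the point is its centre
- logger_center (a point): bystander: flat black box 75 x 120 x 28 mm (its x, y, z); the point is its centre
- jar_center (a point): bystander: small jar, 32 mm diameter, 45 mm high, on the bench beside the fixture's open side; the point is its centre
- tab_center (a point): bystander: flat steel strip 35 x 110 x 12 mm (its x, y, z) on the bench behind the backstop; the point is its centre
Not all that is in view belongs to the job. Leave any green or yellow look-alike of the part that bears sensor_a_center alone.

How it is judged:
At the end, for the whole second after the job is handed in: Plates on the base, upright within 4.6 deg, square within 3.4 deg, each within 3 mm of the fence; keeper flat on the base, edge within 2.5 mm of the pin line and parallel within 1.4 deg, post within 18 mm of the middle; the sensor upright on the bench, off the fixture; all at rest (angle between each of plate0_center, plate1_center, plate2_center, sensor_a_center's own z axis and vertical below 0.08 rad and angle between the y axis of each of plate0_center, plate1_center, plate2_center and the y axis of rack, either way round below 0.06 rad and y of plate0_center in the frame of rack between 0.007 and 0.013 m and x of plate0_center in the frame of rack between 0.036 and 0.076 m and z of each of plate0_center, plate1_center, plate2_center in the frame of rack below 0.042 m and linear speed of each of plate0, plate1, plate2, keeper, sensor_a below 0.02 m/s and y of plate1_center in the frame of rack between 0.007 and 0.013 m and x of plate1_center in the frame of rack between 0.036 and 0.076 m and y of plate2_center in the frame of rack between 0.007 and 0.013 m and x of plate2_center in the frame of rack between 0.036 and 0.076 m and x of keeper_center in the frame of rack between 0.0125 and 0.0175 m and angle between the y axis of keeper_center and the y axis of rack, either way round below 0.025 rad and y of keeper_center in the frame of rack between -0.018 and 0.018 m and angle between keeper_center's own z axis and vertical below 0.05 rad and z of keeper_center in the frame of rack between 0.035 and 0.043 m and height (world z) of sensor_a_center between 0.033 and 0.039 m); the robot touches nothing.
It fails at once if a spare sensor is moved more than 20 mm or tipped (distance of any of sensor_b_center, sensor_c_center from where it was at the start of the episode above 0.02 m or angle between any of sensor_b_center, sensor_c_center's own z axis and vertical above 0.3 rad).
It fails at once if the jar or the steel strip by the fixture is moved more than 20 mm or tipped (distance of any of jar_center, tab_center from where it was at the start of the episode above 0.02 m or angle between any of jar_center, tab_center's own z axis and vertical above 0.3 rad).
It fails at once if the flat black box is moved more than 20 mm or tipped (distance of logger_center from where it was at the start of the episode above 0.02 m or angle between logger_center's own z axis and vertical above 0.3 rad).
It also fails if it takes over 72 s, if anything falls off the work surface, if the arm or the gripper's body presses on something with over 40 N, if the wrist force passes 120 N, or if a joint passes its speed limit or range.

ROBOT

A 6-joint arm with a two-finger parallel gripper is mounted at the origin on the work surface. World frame = base frame: x ahead of the robot, y to its left, z up, the work surface at z = 0. Lengths are in m, angles in rad, forces in N, time in s.
With the tool pointing down it reaches from about 0.275 to 0.875 m from the base axis. Payload 12.5 kg.
Tool frame: the origin (TCP) lies at the very end of the fingers, on their centre line; the grasp point (between the pads) lies 19 mm behind it; x points along the fingers, y is the direction in which the jaws open and shut, and the axes are right-handed (so a half turn about x gives the same grasp; the last joint's range is limited). The gripper opens to 85 mm and grips with 20 to 120 N. Pads are 22 mm wide; open, the fingers measure 114 mm over their backs; the gripper's body (76 mm by 85 mm) begins 54 mm behind the grasp point. The pads swing forward as they close: fully open they stand 13 mm farther back than shut.
Start: joints at [-1.206, 0.351, 1.652, -0, 1.139, -0.085], TCP at [0.239, -0.495, 0.231] pointing down, gripper open.
Joint ranges: [-2.75, 2.75], [-0.79, 2.1], [0.01, 2.65], [-1.57, 4.71], [0.07, 3.14], [-2.87, 2.87]. Speed limits (rad/s): [2.22, 2.22, 2.79, 3.14, 3.14, 3.14].

INTERFACE

Orientations are given as a 3x3 rotation matrix whose columns are the frame's x, y, z axes.
In Python, from bench import manip gives the robot as it stands. Calls block until the motion is done:
- manip.move_ptp(position, orientation): joint-space move of the TCP to a pose.
- manip.move_l(position, attitude=None, max_speed=0.15): straight line of the TCP; attitude=None keeps the orientation; max_speed is the mean speed in m/s.
- manip.move_j(angles): joint-space move.
- manip.set_gripper(opening, effort=None): opening from 0.0 (shut) to 1.0 (fully open); effort is the grip in N (None keeps the last); returns when the fingers have stopped.
- manip.dwell(seconds).
- manip.inverse_kinematics(position, orientation): joint angles nearest the present ones, or None.
- manip.grab_frame(name): name is "scene" or "top" or "wrist"; returns (picture, depth): 384x512x3 uint8, red, green, blue; 384x512 float32, m along the optical axis (not along the pixel's ray), 0 where there is no reading.
- manip.get_calibration(name): a dict with "camera_matrix" (3x3 intrinsics, pixels), "R" (3x3) and "t" (3): a world point X has camera coordinates R X + t. Camera axes: x right, y down, z forward; pixel columns grow to the right and rows downward; lengths in m; the calibration is good to about 2 mm. A picture is of the moment at which its call begins: read the wrist's pose just before it. get_calibration takes no time and is no camera call; for the wrist camera it gives the pose at the moment of the call.
A pose or a line that the arm cannot do raises manip.Unreachable and nothing moves.
- manip.sign_off(): hands the job in, once; it reports no verdict.
Trained networks look in the newest picture that a camera, given by its name, has taken for a name from the list of things; names that differ only in an ending like _2 or _b are one class to them, and where a whole thing is asked for, a point or a joint stands for the part that bears it (a point fixed in the world has none). Each returns a list of dicts, best first, with "confidence" (0 to 1); they miss things now and then, are a little off and sometimes report something else, mostly with a low value. They report only what shows in the picture. A call takes as long as a camera call. They do not tell look-alikes from the thing itself.
- manip.look_for(camera, name): "at" ([x, y, z] in m, in world coordinates, good to about 4 mm: the middle of the surface that is visible of it).
Readings, each from a call of its own:
- manip.current_time(): time.
- manip.current_qpos(): joint angles.
- manip.current_joint_vel(): joint speeds.
- manip.current_joint_torque(): joint torques, N m.
- manip.current_ee_pos(): TCP position.
- manip.current_tcp_rot(): TCP orientation.
- manip.current_force(): force on the tool from outside, world axes, zero at the start.
- manip.current_ft_torque(): the same for the moment, N m.
- manip.current_grip_width(): opening from 0.0 (shut) to 1.0 (fully open).
Only numpy, scipy, OpenCV 4.12 (cv2) and the standard library are available. Lean on these libraries where they do the work, as an engineer would, in place of code of your own. Each camera call takes 0.05 s, during which the arm holds its last target.

## Working session

There is one attempt and no reset: what is moved stays moved. The work goes in short steps, each a Python script; the robot and the scene stay as the last script left them, time stands still between calls to the robot, and variables do not carry over. Pictures are saved under pics/ and viewed, and the job is handed in when it is done.

```bash
ls; mkdir -p pics; cat > h.py <<'E'
import numpy as np, cv2
from bench import manip as m
def snap(cam,fn):
    p,d=m.grab_frame(cam); cv2.imwrite('pics/'+fn,p[:,:,::-1]); return p,d
def cloud(d,cam):
    c=m.get_calibration(cam);K=np.array(c['camera_matrix']);R=np.array(c['R']);t=np.array(c['t'])
    v,u=np.mgrid[:d.shape[0],:d.shape[1]]
    X=np.stack([(u-K[0,2])/K[0,0]*d,(v-K[1,2])/K[1,1]*d,d],-1)
    return (X-t)@R
E
python3 - <<'E'
from h import *
for c in ('scene','top'):
    p,d=snap(c,c+'0.png'); np.save(c+'0.npy',d)
    names="rack backstop_face fence_face pin_fence_side pin_open_side plate0_center plate1_center plate2_center keeper_center sensor_a_center logger_center jar_center tab_center".split()
    for n in names:
        try: print(c,n,[(np.round(r['at'],3).tolist(),round(r['confidence'],2)) for r in m.look_for(c,n)][:5])
        except Exception as e: print(n,e)
print(m.current_time())
E
```

```text
pics
scene rack [([0.652, 0.038, 0.011], 0.78)]
scene backstop_face [([0.648, 0.038, 0.012], 0.82)]
scene fence_face [([0.65, 0.039, 0.008], 0.7)]
scene pin_fence_side [([0.654, 0.039, 0.007], 0.94), ([0.652, 0.019, 0.069], 0.61)]
scene pin_open_side [([0.65, 0.04, 0.01], 0.78), ([0.702, -0.088, 0.034], 0.66)]
scene plate0_center [([0.669, 0.02, 0.05], 0.84), ([0.7, -0.088, 0.032], 0.65), ([0.441, -0.316, 0.014], 0.33)]
scene plate1_center [([0.672, 0.025, 0.05], 0.51), ([0.653, 0.016, 0.062], 0.49)]
scene plate2_center [([0.627, 0.053, 0.063], 0.73)]
scene keeper_center [([0.439, -0.318, 0.016], 0.73), ([0.489, 0.314, 0.024], 0.25)]
scene sensor_a_center [([0.366, 0.035, 0.041], 0.79), ([0.548, 0.028, 0.048], 0.76), ([0.401, 0.125, 0.041], 0.61), ([0.347, -0.104, 0.035], 0.58)]
scene logger_center [([0.486, 0.313, 0.027], 0.6)]
scene jar_center [([0.702, -0.086, 0.034], 0.62)]
scene tab_center [([0.712, 0.09, 0.011], 0.91)]
top rack [([0.575, 0.026, 0.006], 0.79)]
top backstop_face [([0.578, 0.028, 0.006], 0.75), ([0.708, 0.087, 0.011], 0.27)]
top fence_face [([0.579, 0.026, 0.006], 0.95)]
top pin_fence_side [([0.578, 0.026, 0.008], 0.65)]
top pin_open_side [([0.58, 0.031, 0.007], 0.88)]
top plate0_center [([0.667, 0.044, 0.067], 0.71), ([0.579, 0.033, 0.007], 0.35)]
top plate1_center [([0.65, 0.016, 0.066], 0.8)]
top plate2_center [([0.62, 0.038, 0.047], 0.86)]
top keeper_center []
top sensor_a_center [([0.336, -0.104, 0.039], 0.84), ([0.39, 0.12, 0.04], 0.83), ([0.527, 0.029, 0.048], 0.69), ([0.352, 0.028, 0.033], 0.64), ([0.584, 0.03, 0.008], 0.57)]
top logger_center [([0.459, 0.309, 0.027], 0.89)]
top jar_center [([0.581, 0.029, 0.009], 0.31)]
top tab_center [([0.712, 0.089, 0.009], 0.67)]
1.4
```

View pics/scene0.png

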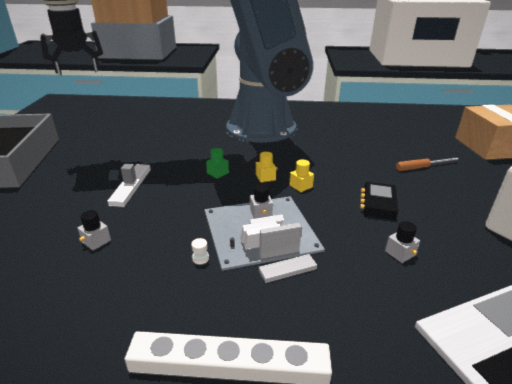

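View pics/top0.png

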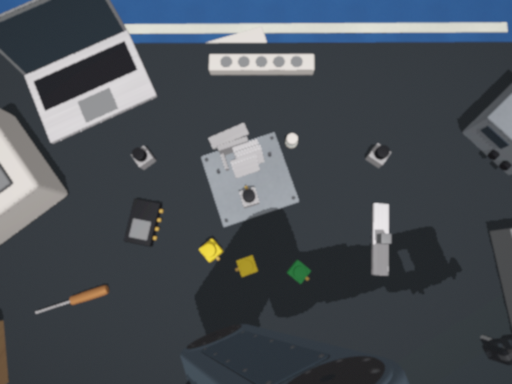

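```bash
python3 - <<'E'
from h import *
for c in('scene','top'):
    k=m.get_calibration(c);R=np.array(k['R']);print(c,np.round(-R.T@np.array(k['t']),3),np.round(R[2],2),np.round(k['camera_matrix'],0).tolist())
E
```

```text
scene [1.263 0.057 0.535] [-0.84 -0.06 -0.54] [[381.0, 0.0, 252.0], [0.0, 381.0, 194.0], [0.0, 0.0, 1.0]]
top [ 0.388 -0.018  1.074] [ 0.15  0.03 -0.99] [[390.0, 0.0, 253.0], [0.0, 390.0, 190.0], [0.0, 0.0, 1.0]]
```

```bash
python3 - <<'E'
from h import *
p=cv2.imread('pics/top0.png'); d=np.load('top0.npy')
cv2.imwrite('pics/top0c.png',cv2.resize(p[110:290,190:410],None,fx=3.6,fy=3.3,interpolation=cv2.INTER_CUBIC))
W=cloud(d,'top'); z=W[...,2]
v=np.clip((z+0.01)/0.1,0,1)*255; v[d==0]=0
cv2.imwrite('pics/top0h.png',cv2.resize(v[110:290,190:410].astype(np.uint8),None,fx=3.6,fy=3.3,interpolation=cv2.INTER_NEAREST))
# sheet
X=W[...,0];Y=W[...,1]
mk=(z>0.004)&(z<0.013)&(abs(X-.58)<.16)&(abs(Y-.03)<.16)
g=p.max(2)>90
mk=mk&g
pts=np.argwhere(mk); print(len(pts), np.median(z[mk]))
n,lab,st,ce=cv2.connectedComponentsWithStats(mk.astype(np.uint8));i=1+st[1:,4].argmax();mk=lab==i
q=W[mk][:,:2].astype(np.float32); r=cv2.minAreaRect(q*1000);print(r)
# bench z
print('bench',np.median(z[(abs(X-.45)<.05)&(abs(Y)<.05)]))
E
```

```text
4662 0.007916192250887993
((588.2560424804688, 28.192916870117188), (210.59255981445312, 219.99159240722656), 19.471967697143555)
bench 9.17917658967739e-06
```

View pics/top0c.png

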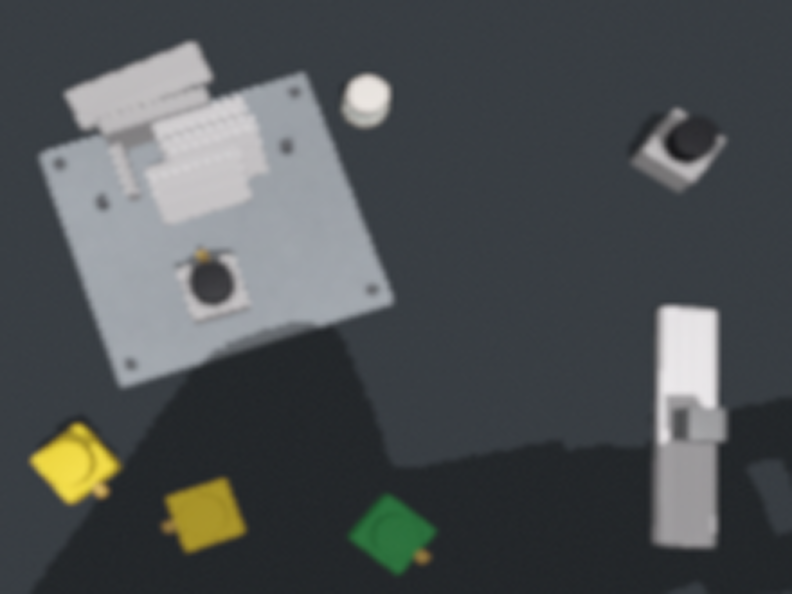

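View pics/top0h.png

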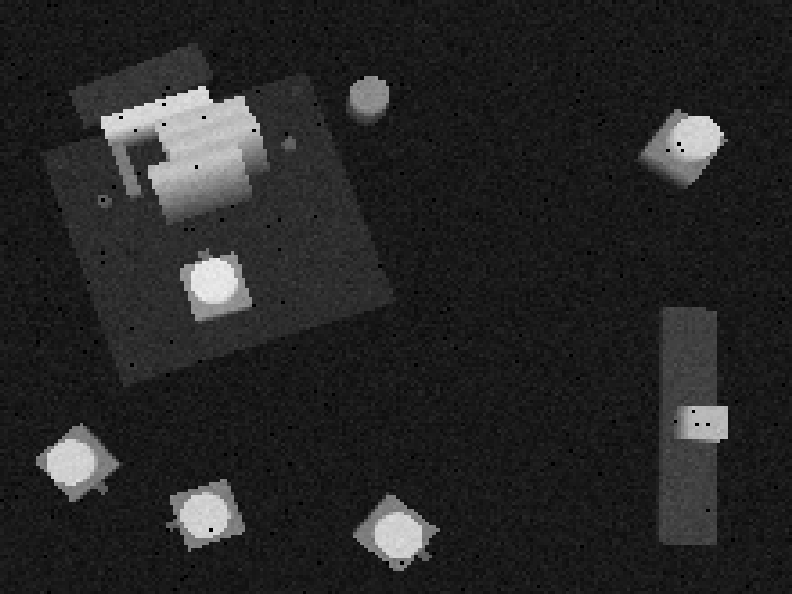

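```bash
cat > fit.py <<'E'
from h import *
from scipy.optimize import minimize
def rectfit(P,w,h,x0,ppm):
    """P: Nx2 points inside rectangle (m), each cell area known implicitly; soft fit of w x h rectangle"""
    pass
d=np.load('top0.npy');W=cloud(d,'top');z=W[...,2];X,Y=W[...,0],W[...,1]
# base: edges per side robust
def edgefit(mask,r0,w,h):
    # r0: cx,cy,yaw ; maximise in-out with smooth sigmoid, labels for all px near
    lab=mask.astype(float)
    def cost(r):
        c,s=np.cos(r[2]),np.sin(r[2]); dx=X-r[0];dy=Y-r[1]
        u=abs(c*dx+s*dy)-w/2; v=abs(-s*dx+c*dy)-h/2
        sd=np.maximum(u,v); near=sd<0.02
        f=1/(1+np.exp(np.clip(sd/0.0008,-30,30)))
        return (((f-lab)**2)*sel*near).sum()
    best=None
    for k in range(6):
        s=minimize(cost,np.array(r0)+np.random.randn(3)*[.002,.002,.03],method='Nelder-Mead',options=dict(xatol=1e-5,fatol=1e-3,initial_simplex=None))
        if best is None or s.fun<best.fun: best=s
    return best.x,best.fun
np.random.seed(0)
sel=(d>0)
base=cv2.medianBlur(z.astype(np.float32),3)>0.004
sel=(d>0)&~((X>.665))  # drop tab zone
r,f=edgefit(base,[.588,.028,.34],.210,.220); print('base',r,np.degrees(r[2]),f)
yaw=r[2];o=r[:2]+.005*np.array([np.cos(yaw),np.sin(yaw)]);print('rack',o,np.degrees(yaw))
np.save('rack.npy',[o[0],o[1],yaw])
def tofix(p):
    c,s=np.cos(yaw),np.sin(yaw);q=np.array(p)[...,:2]-o;return np.stack([c*q[...,0]+s*q[...,1],-s*q[...,0]+c*q[...,1]],-1)
def topz(cx,cy,rad,z0,z1):
    k=(abs(X-cx)<rad)&(abs(Y-cy)<rad)&(z>z0)&(z<z1)&(d>0); return k
sel=(d>0)
k=topz(.527,.029,.035,.072,.09);print('sensA cyl',W[k].mean(0),k.sum(),tofix(W[k].mean(0)))
(e)=cv2.minAreaRect((W[k][:,:2]*1000).astype(np.float32));print(e)
k=topz(.44,-.318,.11,.01,.022);e=cv2.minAreaRect((W[k][:,:2]*1000).astype(np.float32));print('bar',e)
rr,f=edgefit(topz(.44,-.318,.13,.01,.09),[.44,-.318,0],.19,.04);print('bar fit (x long)',rr,np.degrees(rr[2]),f)
k=topz(.44,-.318,.11,.055,.07);e=cv2.minAreaRect((W[k][:,:2]*1000).astype(np.float32));print('post',e,W[k].mean(0))
# pins, backstop top, fence
F=tofix(W)
for n,a,b,z0,z1 in (('pinF',40,75,.018,.034),('pinO',40,-75,.018,.034)):
    k=(abs(F[...,0]-a/1e3)<.012)&(abs(F[...,1]-b/1e3)<.012)&(z>z0)&(z<z1);print(n,F[k].mean(0),k.sum())
k=(z>.071)&(z<.078)&(F[...,0]>.07)&(abs(F[...,1])<.1);print('bs',cv2.minAreaRect((F[k]*1000).astype(np.float32)))
k=(z>.035)&(z<.041)&(F[...,0]>.03)&(F[...,1]>.04)&(F[...,1]<.065);print('fence',F[k].mean(0),k.sum())
k=(z>.012)&(F[...,0]<.08)&(F[...,0]>-.02)&(abs(F[...,1])<.07)&(F[...,1]<.04)
for y0 in (-.035,-.02,0,.02):
    kk=k&(abs(F[...,1]-y0)<.002);a=np.c_[F[kk][:,0],z[kk]]*1000;print(y0,np.round(a[a[:,0].argsort()],0).astype(int).tolist())
for n,a in(('jar',(.702,-.088)),):
    k=topz(*a,.03,.04,.05);print(n,W[k].mean(0),tofix(W[k].mean(0)))
E
python3 fit.py
```

```text
base [0.58841091 0.02812686 0.3369554 ] 19.306122075930755 31.178051712615872
rack [0.59312974 0.02977994] 19.306122075930755
sensA cyl [0.53155315 0.026077   0.07937202] 132 [-0.05933812  0.01686345]
((531.8588256835938, 26.26708221435547), (32.23674011230469, 31.233158111572266), 46.137516021728516)
bar ((426.53863525390625, -325.2864685058594), (40.713294982910156, 189.8218994140625), 87.72227478027344)
bar fit (x long) [ 0.42668691 -0.32652564 -0.04646393] -2.6621868924735574 44.456117869135284
post ((426.7987060546875, -325.35064697265625), (26.996780395507812, 23.163938522338867), 89.9809341430664) [ 0.42663036 -0.32531251  0.06150022]
pinF [0.03859428 0.07468903] 12
pinO [ 0.03938243 -0.07466614] 11
bs ((86.29779052734375, 13.983577728271484), (15.00736141204834, 82.00524139404297), 0.13111060857772827)
fence [0.05733756 0.05019189] 59
-0.035 [[10, 20], [12, 26], [14, 28], [18, 37], [19, 42], [26, 42], [26, 50], [27, 21], [28, 53], [30, 21], [33, 61], [34, 64], [36, 32], [36, 66], [41, 63], [43, 62], [43, 48], [46, 63], [49, 61], [49, 65], [50, 66], [51, 67], [54, 63], [56, 66
[... 770 characters left out ...]
1, 55], [32, 62], [36, 67], [37, 65], [40, 64], [40, 64], [43, 62], [46, 61], [47, 60], [49, 64], [51, 67], [54, 66], [55, 63], [57, 64], [57, 65], [60, 64], [64, 60], [64, 61], [65, 69], [68, 69], [71, 66], [71, 67], [75, 65], [78, 63], [80, 74]]
0.02 [[8, 19], [10, 19], [11, 22], [12, 29], [12, 23], [14, 30], [16, 33], [16, 37], [18, 37], [19, 36], [21, 41], [22, 45], [24, 43], [25, 46], [25, 49], [27, 52], [29, 56], [29, 56], [30, 59], [30, 62], [33, 63], [34, 69], [35, 66], [37, 67], [38, 66], [42, 60], [45, 61], [45, 61], [55, 31], [60, 47], [64, 62], [72, 65], [78, 33], [79, 72], [79, 65], [80, 72], [80, 31], [80, 50]]
jar [ 0.69275953 -0.08763874  0.04491489] [ 0.05520677 -0.14375484]
```

```bash
cat >> h.py <<'E'
rx,ry,yaw=np.load('rack.npy') if __import__('os').path.exists('rack.npy') else (0,0,0)
def R(a):
    c,s=np.cos(a),np.sin(a); return np.array([[0,c,s],[0,s,-c],[-1,0,0]])
def fx(x,y,z):
    c,s=np.cos(yaw),np.sin(yaw); return [rx+c*x-s*y, ry+s*x+c*y, z]
def tofix(p):
    c,s=np.cos(yaw),np.sin(yaw);q=np.array(p)[...,:2]-[rx,ry];return np.stack([c*q[...,0]+s*q[...,1],-s*q[...,0]+c*q[...,1]],-1)
def st(n=''):
    f=m.current_force(); print(n,'t',round(m.current_time(),2),'fix',np.round(tofix(m.current_ee_pos())*1e3,1),'z',round(m.current_ee_pos()[2],4),'F',np.round(f,1),'w',round(m.current_grip_width(),3))
E
python3 - <<'E'
from h import *
for n,p,a in (('A',fx(-.059,.017,.15),yaw+np.pi/2),('A-',fx(-.059,.017,.15),yaw-np.pi/2),('P',[.49,-.18,.15],yaw+np.pi/2),('P-',[.49,-.18,.15],yaw-np.pi/2),('K',[.4266,-.3255,.15],-.042),('K-',[.4266,-.3255,.15],np.pi-.042),('F',fx(.057,-.06,.15),yaw),('F-',fx(.057,-.06,.15),yaw+np.pi)):
    q=m.inverse_kinematics(p,R(a)); print(n,None if q is None else np.round(q,2))
E
```

```text
A [-0.04  0.42  1.77 -0.    0.95 -1.95]
A- [-0.04  0.42  1.77 -0.    0.95  1.2 ]
P [-0.44  0.4   1.8  -0.    0.94 -2.35]
P- [-0.44  0.4   1.8  -0.    0.94  0.79]
K [-0.74  0.43  1.76 -0.    0.95 -0.7 ]
K- [-0.74  0.43  1.76 -0.    0.95  2.45]
F [-0.08  0.64  1.39 -0.    1.1  -0.42]
F- [-0.08  0.64  1.39 -0.    1.1   2.72]
```

```bash
python3 - <<'E'
from h import *
A=R(yaw-np.pi/2)
m.move_ptp(fx(-.0593,.0168,.14),A); st('above')
m.move_l(fx(-.0593,.0168,.053),max_speed=.15); st('down')
m.set_gripper(0.0,40); st('grip')
m.move_l(fx(-.0593,.0168,.14),max_speed=.2); st('lift')
snap('top','t1.png')
E
```

```text
above t 3.57 fix [-59.4  16.1] z 0.1401 F [-1.5  0.8 -0.3] w 1.001
down t 4.3 fix [-58.9  16.5] z 0.0537 F [ 0.7 -0.4  1.8] w 0.998
grip t 4.83 fix [-59.   16.8] z 0.0535 F [-2.4  1.4  5. ] w 0.389
lift t 5.41 fix [-59.9  17. ] z 0.139 F [-0.5  0.1 -2. ] w 0.386
```

```bash
python3 - <<'E'
from h import *
A=R(yaw-np.pi/2)
m.move_ptp([.49,-.18,.13],A); st('above')
m.move_l([.49,-.18,.060],max_speed=.15)
m.move_l([.49,-.18,.0460],max_speed=.04); st('down')
m.set_gripper(1.0); st('open')
m.move_l([.49,-.18,.14],max_speed=.2); st('up')
m.move_ptp([.40,-.3255,.20],R(-.042)); m.dwell(.2)
snap('wrist','w1.png');snap('top','t2.png'); st()
E
```

```text
above t 6.31 fix [-166.3 -163.1] z 0.1295 F [ 0.1  0.5 -1.8] w 0.387
down t 7.42 fix [-166.8 -163.9] z 0.0459 F [ 0.6 -0.9 -2. ] w 0.382
open t 7.99 fix [-166.7 -163.9] z 0.046 F [ 0.7  1.  -0.3] w 1.001
up t 8.61 fix [-167.  -163.6] z 0.1392 F [-0.5 -0.1 -0.2] w 1.001
 t 10.28 fix [-299.6 -271.3] z 0.1999 F [ 0.   0.3 -0.6] w 0.999
```

View pics/w1.png

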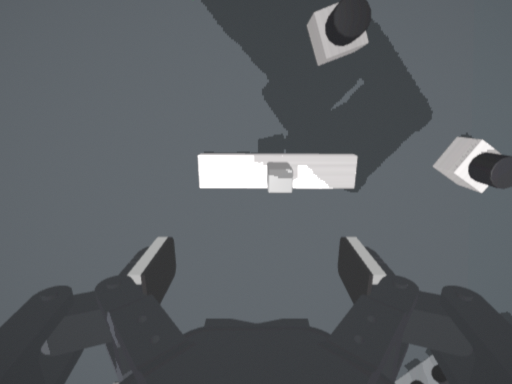

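View pics/t2.png

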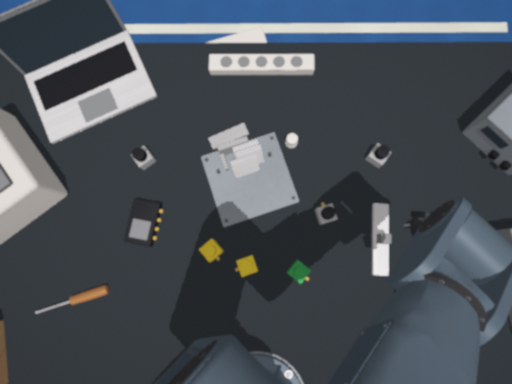

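```bash
python3 - <<'E'
from h import *
m.move_ptp([.4266,-.3255,.12],R(-.042))
m.move_l([.4266,-.3255,.024],max_speed=.15); st('down')
m.set_gripper(0.0,70); st('grip')
m.move_l([.4266,-.3255,.12],max_speed=.2); st('lift')
A=R(yaw-np.pi/2)
m.move_ptp(fx(-.05,0,.14),A); m.dwell(.3); st('over')
snap('top','t3.png'); snap('wrist','w3.png')
E
```

```text
down t 11.5 fix [-274.3 -281. ] z 0.0253 F [ 0.6 -0.2  0.5] w 1.0
grip t 12.07 fix [-274.6 -280.4] z 0.0244 F [-2.2  0.8  6. ] w 0.296
lift t 12.71 fix [-275.  -279.6] z 0.1189 F [-0.9 -0.1 -4.8] w 0.295
over t 14.65 fix [-50.1  -0.3] z 0.14 F [ 0.8  0.4 -3.5] w 0.295
```

View pics/w3.png

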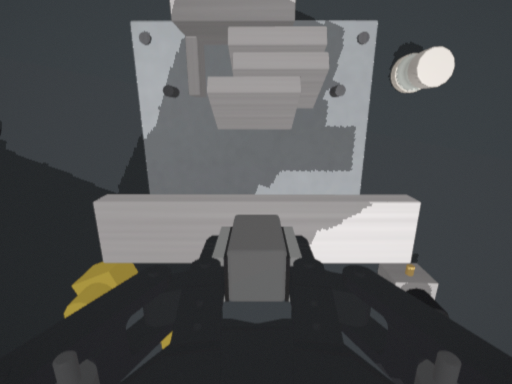

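View pics/t3.png

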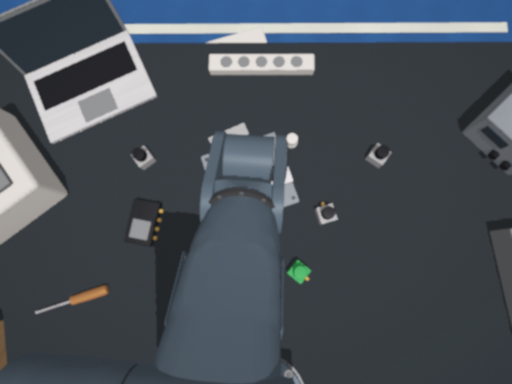

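```bash
python3 - <<'E'
from h import *
m.move_l(fx(-.05,0,.05),max_speed=.15)
m.move_l(fx(-.05,0,.0327),max_speed=.05); st('down')
m.dwell(.1); st()
m.move_l(fx(-.018,0,.0327),max_speed=.06); st()
for x in (-.010,-.002,.006,.010,.0125):
    m.move_l(fx(x,0,.0327),max_speed=.03); st(x)
snap('wrist','w4.png')
E
```

```text
down t 16.0 fix [-50.   0.] z 0.0324 F [ 0.1  0.7 -3.8] w 0.296
 t 16.1 fix [-50.1   0.1] z 0.0325 F [ 0.8  0.6 -3.4] w 0.296
 t 16.78 fix [-18.2   0.1] z 0.0325 F [ 0.1 -0.1 -3.8] w 0.294
-0.01 t 17.2 fix [-9.9 -0. ] z 0.0327 F [ 0.4  0.2 -4.2] w 0.299
-0.002 t 17.62 fix [-2.1  0.1] z 0.0325 F [-2.1 -1.6 -5.8] w 0.291
0.006 t 18.03 fix [ 6.4 -0. ] z 0.0328 F [-0.1  0.  -4.5] w 0.295
0.01 t 18.32 fix [10.4 -0. ] z 0.0328 F [-0.8 -0.8 -4.7] w 0.293
0.0125 t 18.57 fix [12.8 -0. ] z 0.0328 F [-0.2 -1.5 -4.3] w 0.298
```

View pics/w4.png

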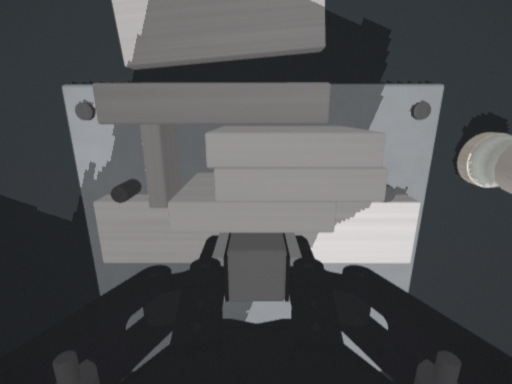

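```bash
python3 - <<'E'
from h import *
m.move_l(fx(.0125,0,.0320),max_speed=.02); st('low')
ux=np.array([np.cos(yaw),np.sin(yaw),0])
x=.0125
while x<.0195:
    x+=.0005; m.move_l(fx(x,0,.0320),max_speed=.02); m.dwell(.05); F=m.current_force(); print(round(x,4),np.round(tofix(m.current_ee_pos())*1e3,1),'Fx',round(F@ux,1),np.round(F[2],1))
    if F@ux<-12: break
snap('wrist','w5.png'); st()
E
```

```text
low t 18.87 fix [12.8 -0.1] z 0.0324 F [-2.1 -0.1  1.5] w 0.293
0.013 [12.8 -0.1] Fx -5.7 5.3
0.0135 [12.9 -0.1] Fx -8.7 7.2
0.014 [13. -0.] Fx -10.6 10.0
0.0145 [13.2 -0.1] Fx -12.6 12.0
 t 20.12 fix [13.2 -0.1] z 0.0325 F [-12.5  -4.3  11.3] w 0.3
```

View pics/w5.png

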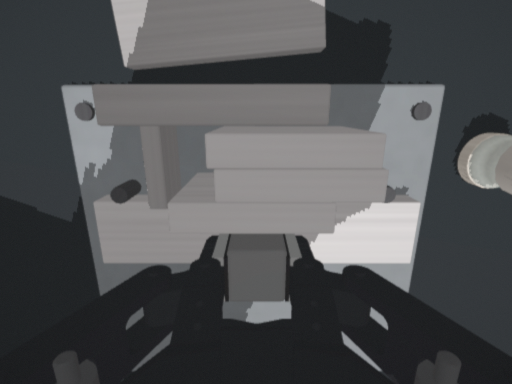

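```bash
cat > an.py <<'E'
from h import *
import sys
def an(tag):
    p,d=snap('wrist',tag+'.png'); W=cloud(d,'wrist'); F=tofix(W); z=W[...,2]; ok=d>0
    out=[]
    k=ok&(abs(z-.024)<.0025)&(abs(F[...,1])<.1)&(F[...,0]<.045)&(F[...,0]>-.03)
    q=(F[k]*1e3).astype(np.float32); print('bartop',cv2.minAreaRect(q)); 
    for y0 in (-85,-65,-50,60,80,90):
        s=q[abs(q[:,1]-y0)<3]; print('  y',y0,'xrange',np.round(np.percentile(s[:,0],[1,99]),1) if len(s) else None,len(s))
    for b in (.075,-.075):
        k=ok&(abs(F[...,0]-.04)<.012)&(abs(F[...,1]-b)<.012)&(abs(z-.028)<.0025);print(' pin',np.round(F[k].mean(0)*1e3,1),k.sum())
    k=ok&(abs(z-.074)<.003)&(F[...,0]>.07)&(abs(F[...,1])<.08);print(' bs front',np.percentile(F[k][:,0],2)*1e3 if k.any() else None)
    k=ok&(z>.060)&(z<.072)&(F[...,0]>.03)&(F[...,0]<.083)&(F[...,1]>-.07)&(F[...,1]<.07)
    print(' tops n',k.sum(),'z',np.round(np.percentile(z[k],[2,50,98])*1e3,1))
    for x0 in range(34,82,3):
        s=F[k&(abs(F[...,0]*1e3-x0)<1.5)]; 
        if len(s)>5: print('  x',x0,'y',np.round(np.percentile(s[:,1]*1e3,[2,98]),1),len(s),'z',np.round(np.median(z[k&(abs(F[...,0]*1e3-x0)<1.5)])*1e3,1))
if __name__=='__main__': an(sys.argv[1])
E
python3 an.py w6
```

```text
bartop ((19.267822265625, -0.7864456176757812), (190.56455993652344, 50.974082946777344), 89.97061920166016)
  y -85 xrange [-5.1 34. ] 632
  y -65 xrange [-5.5 33.2] 623
  y -50 xrange [-5.3 33.4] 606
  y 60 xrange [-5.1 32.5] 560
  y 80 xrange [-5.2 39.6] 623
  y 90 xrange [-5.5 34.2] 624
 pin [39.3 75.9] 252
 pin [ 39.4 -74.8] 139
 bs front 79.331596042433
 tops n 17696 z [65.6 67.4 68.7]
  x 34 y [-32.  35.] 355 z 67.2
  x 37 y [-31.8  34.4] 1084 z 67.5
  x 40 y [-32.   34.4] 1110 z 67.5
  x 43 y [-31.8  34.7] 1129 z 67.5
  x 46 y [-32.   34.4] 1200 z 67.5
  x 49 y [-50.5  33.9] 1352 z 67.2
  x 52 y [-51.4  15.3] 1201 z 67.5
  x 55 y [-51.4  15.1] 1248 z 67.5
  x 58 y [-51.5  15.1] 1273 z 67.5
  x 61 y [-51.6  15. ] 1295 z 67.3
  x 64 y [-48.6  18. ] 1344 z 67.5
  x 67 y [-48.6  17.8] 1350 z 67.4
  x 70 y [-48.6  18. ] 1365 z 67.5
  x 73 y [-48.7  17.8] 1420 z 67.5
  x 76 y [-48.4  17.8] 934 z 67.1
  x 79 y [-20.3  56.5] 14 z 71.8
```

```bash
python3 - <<'E'
from h import *
m.move_l(fx(.0132,0,.0325),max_speed=.02); st('relax')
m.set_gripper(0.7); st('open')
m.move_l(fx(.0132,0,.15),max_speed=.2)
m.set_gripper(0.09)
m.move_ptp(fx(.0565,-.083,.12),R(yaw)); st()
m.dwell(.2); snap('wrist','w7.png'); snap('top','t7.png'); snap('scene','s7.png')
E
python3 -c "
import cv2,numpy as np
a=cv2.imread('pics/w7.png');b=cv2.resize(cv2.imread('pics/s7.png')[170:300,170:350],None,fx=2.84,fy=2.84)
cv2.imwrite('pics/c7.png',cv2.resize(np.vstack([a,cv2.resize(b,(512,370))]),(406,598)))"
```

```text
relax t 20.42 fix [13.  -0.1] z 0.0324 F [-2.3 -2.1  0.7] w 0.293
open t 20.84 fix [13.4  0. ] z 0.0326 F [ 0.6 -0.3 -0.2] w 0.7
 t 23.59 fix [ 56.5 -82.9] z 0.1201 F [ 0.4  0.9 -0.1] w 0.091
```

View pics/c7.png

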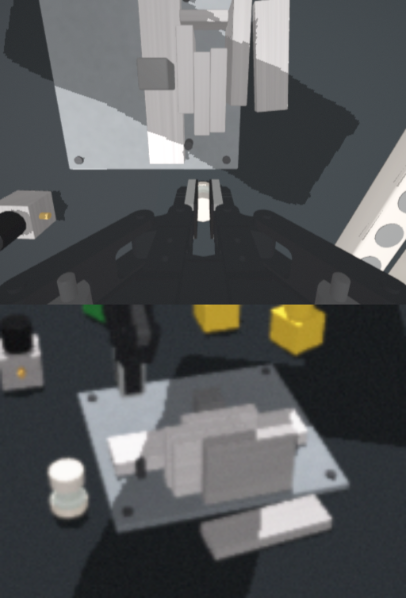

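```bash
python3 - <<'E'
from h import *
p,d=snap('wrist','w8.png');W=cloud(d,'wrist');F=tofix(W)*1e3;z=W[...,2]*1e3
t=tofix(m.current_ee_pos())*1e3
for lo in (118,122,126,130,136,142,150,160):
    k=(d>0)&(z>lo)&(z<lo+6)&(abs(F[...,0]-t[0])<60)
    if k.sum()>5: print(lo,np.round(np.percentile(F[k][:,0]-t[0],[1,50,99]),1),np.round(np.percentile(F[k][:,1]-t[1],[1,99]),1),k.sum())
cv2.imwrite('pics/w8c.png',cv2.resize(p[200:330,180:340,::-1],None,fx=4,fy=4))
E
```

```text
118 [-9.7 -5.9  9.7] [10.3 10.5] 10
122 [-15.9  -4.2  14.9] [ 6.1 11.2] 112
126 [-17.2  -4.1  16.3] [ 6.  11.2] 211
130 [-17.2  -4.1  16.7] [-2.6 11.2] 306
136 [-17.5   3.6  17. ] [-10.4  11.2] 312
142 [-17.4  -4.1  16.9] [ 6.1 11.2] 331
150 [-10.7  -4.1  10. ] [-11.3  11.3] 319
160 [-30.9   5.2  30.9] [-6.6 13.4] 789
```

View pics/w8c.png

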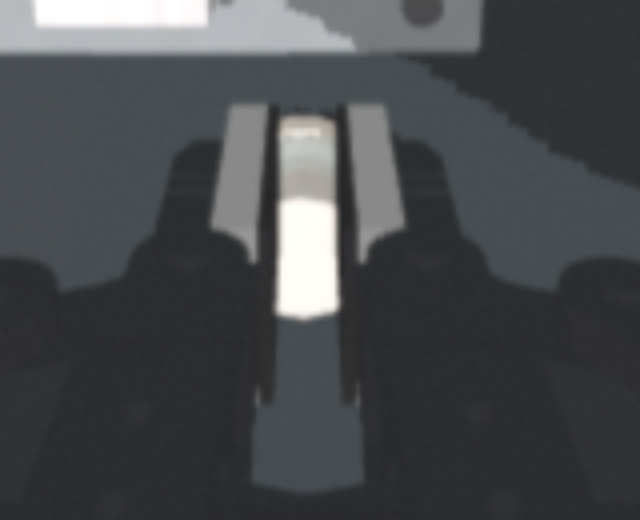

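```bash
python3 - <<'E'
from h import *
m.set_gripper(.12)
X=.0563;Z=.036
m.move_l(fx(X,-.083,Z),max_speed=.15); st()
m.move_l(fx(X,-.064,Z),max_speed=.06); st()
uy=np.array([-np.sin(yaw),np.cos(yaw),0]);ux=np.array([np.cos(yaw),np.sin(yaw),0])
y=-.064
while y<-.0300:
    y+=.002 if y<-.042 else .0007
    m.move_l(fx(X,y,Z),max_speed=.03); F=m.current_force(); print(round(y*1e3,1),np.round(tofix(m.current_ee_pos())*1e3,1),'Fy',round(F@uy,1),'Fx',round(F@ux,1))
    if F@uy<-14: break
m.dwell(.1); st(); snap('wrist','w9.png')
E
```

```text
t 24.92 fix [ 56.8 -83.2] z 0.0368 F [-0.5 -0.6  0. ] w 0.118
 t 25.38 fix [ 56.5 -63.6] z 0.0363 F [-0.2  0.3  0.2] w 0.123
-62.0 [ 56.3 -62. ] Fy 0.7 Fx 0.2
-60.0 [ 56.3 -60. ] Fy -0.0 Fx -0.2
-58.0 [ 56.3 -57.8] Fy -0.5 Fx -0.2
-56.0 [ 56.3 -55.8] Fy 0.0 Fx 0.3
-54.0 [ 56.3 -53.8] Fy -0.5 Fx 0.4
-52.0 [ 56.3 -51.8] Fy 0.2 Fx 0.7
-50.0 [ 56.3 -49.8] Fy 0.2 Fx 0.4
-48.0 [ 56.3 -47.8] Fy 0.3 Fx -0.1
-46.0 [ 56.3 -45.8] Fy 0.8 Fx -0.0
-44.0 [ 56.3 -43.8] Fy -1.2 Fx 1.2
-42.0 [ 56.3 -41.9] Fy -0.6 Fx 0.3
-41.3 [ 56.4 -41.3] Fy -2.9 Fx 0.1
-40.6 [ 56.3 -40.6] Fy -2.2 Fx 0.2
-39.9 [ 56.3 -39.8] Fy -2.4 Fx 0.2
-39.2 [ 56.3 -39.1] Fy -2.7 Fx 0.9
-38.5 [ 56.3 -38.4] Fy -1.6 Fx -0.9
-37.8 [ 56.3 -37.7] Fy -2.7 Fx -0.0
-37.1 [ 56.3 -37. ] Fy -2.3 Fx -0.8
-36.4 [ 56.3 -36.3] Fy -2.5 Fx 0.8
-35.7 [ 56.3 -35.6] Fy -2.8 Fx -0.4
-35.0 [ 56.3 -35. ] Fy -2.3 Fx -0.0
-34.3 [ 56.3 -34.2] Fy -2.3 Fx 0.0
-33.6 [ 56.4 -33.9] Fy -5.6 Fx -0.0
-32.9 [ 56.5 -33.8] Fy -8.3 Fx 0.8
-32.2 [ 56.6 -33.7] Fy -12.4 Fx 0.7
-31.5 [ 56.7 -33.6] Fy -16.3 Fx -0.4
 t 31.98 fix [ 56.7 -33.7] z 0.0365 F [  5.  -13.6   0.8] w 0.12
```

View pics/w9.png

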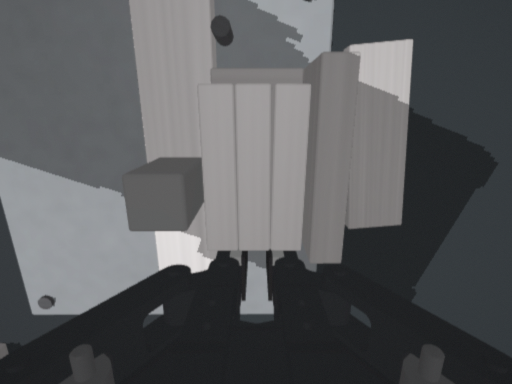

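```bash
python3 - <<'E'
from h import *
m.move_l(fx(.0563,-.080,.036),max_speed=.08)
m.move_l(fx(.0563,-.080,.15),max_speed=.2)
m.move_ptp(fx(-.05,0,.15),R(yaw-np.pi/2)); m.dwell(.3); st()
import an; an.an('w10')
p=cv2.imread('pics/w10.png')
E
```

```text
t 35.25 fix [-49.9  -0. ] z 0.1499 F [0.5 0.4 0. ] w 0.122
bartop ((19.21833610534668, -0.7399826049804688), (190.01214599609375, 49.41533279418945), 89.91785430908203)
  y -85 xrange [-5.4 33.9] 282
  y -65 xrange [-5.3 33.9] 280
  y -50 xrange [-5.3 33.9] 280
  y 60 xrange [-5.3 34. ] 278
  y 80 xrange [-5.3 40.2] 277
  y 90 xrange [-5.3 33.9] 282
 pin [39.  76.1] 97
 pin [ 39.3 -73.2] 99
 bs front 79.05594159250964
 tops n 6365 z [62.1 67.4 69.8]
  x 34 y [-21.1  44.4] 256 z 66.9
  x 37 y [-22.3  44.6] 363 z 67.4
  x 40 y [-22.2  44.8] 363 z 67.5
  x 43 y [-22.3  44.8] 381 z 67.6
  x 46 y [-21.8  44.7] 436 z 67.4
  x 49 y [-21.5  44.5] 373 z 67.2
  x 52 y [-21.4  44.5] 373 z 67.4
  x 55 y [-22.   44.6] 436 z 67.5
  x 58 y [-22.6  44.9] 396 z 67.3
  x 61 y [-22.1  44.6] 383 z 67.5
  x 64 y [-21.8  44.6] 454 z 67.1
  x 67 y [-22.1  44.9] 412 z 67.5
  x 70 y [-21.8  45. ] 444 z 67.3
  x 73 y [-22.2  44.3] 441 z 67.5
  x 76 y [-21.5  45. ] 308 z 67.2
  x 79 y [-24.4  54.2] 537 z 66.6
```

View pics/w10.png

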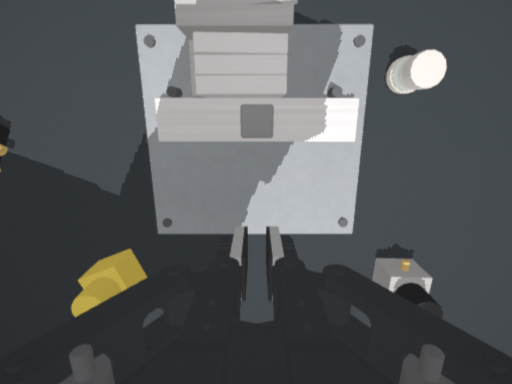

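```bash
python3 - <<'E'
from h import *
p,d=snap('scene','s11.png'); W=cloud(d,'scene'); d0=np.load('scene0.npy'); W0=cloud(d0,'scene')
for n,a in (('jar',(.69,-.088,.03)),('tab',(.71,.088,.03)),('b',(.6,.28,.1)),('c',(.6,-.26,.1)),('log',(.47,.31,.05))):
    f=lambda W:W[(abs(W[...,0]-a[0])<.05)&(abs(W[...,1]-a[1])<.07)&(W[...,2]>.009)&(W[...,2]<.09)&((n!='tab')|(W[...,2]<.015))].mean(0)
    print(n,np.round(f(W0),3),np.round(f(W),3))
st()
E
```

```text
jar [ 0.694 -0.076  0.029] [ 0.684 -0.068  0.027]
tab [0.706 0.087 0.011] [0.706 0.086 0.011]
b [0.642 0.314 0.048] [0.642 0.313 0.049]
c [ 0.645 -0.308  0.049] [ 0.645 -0.308  0.049]
log [0.477 0.309 0.025] [0.476 0.309 0.025]
 t 35.35 fix [-50.  -0.] z 0.15 F [-0.4 -0.1  0.2] w 0.122
```

View pics/s11.png

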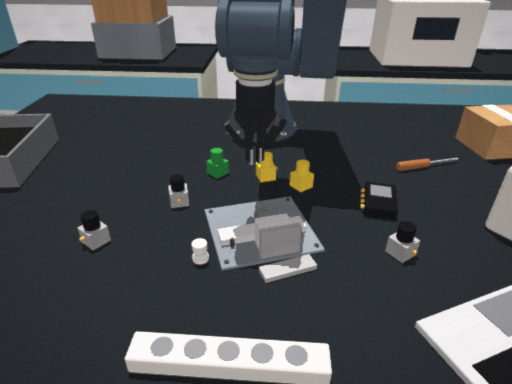

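```bash
python3 -c "
from bench import manip as m
m.sign_off();print(m.current_time())"
```

```text
the job is handed in; nothing more can be done
the job is handed in; nothing more can be done
```

The job is handed in at about 35 s of the 72 s allowed. `sign_off` gives no verdict, so what follows rests on my own last camera checks.

**What I did**
- **Sensor:** I lifted it off the fixture by its cylinder and stood it upright on the bench at about (0.49, -0.18).
- **Keeper:** I gripped it by the post, set it on the base and slid it against the plates' feet. It stopped against the pins at about 12 N, and I let go.
- **Plates:** I pushed all three along the backstop with the nearly closed fingers until the fence resisted at about 16 N. Then I moved the arm clear of everything.

**What the last checks showed**
- **Plates:** All three tops are level at about z 67.5 mm, so the plates are upright. Their ends line up, with centres at fixture y of about 10 mm after correcting my frame by the pins' position.
- **Keeper:** It lies flat with its edge at 33.9 to 34.0 mm along its whole length. I measured the pin line at about 34.1 mm, so it is parallel and touching to within the measurement. Its middle is about 1 mm off in y.
- **Sensor and gripper:** The sensor stands upright off the fixture, and the gripper touches nothing.
- **Bystanders:** The spare sensors, steel strip and flat box are within 1 mm of where they started.

**Disagreements between checks**
- **Jar:** The automatic before-and-after figure for the jar shifted by about 13 mm. Its window took in some of the plates and keeper, and in the pictures the jar stands at the same pixel as before (200, 252).
- **Fence contact:** The plates stopped about 2 mm farther along than I had worked out. I put this down to an uncertain finger width.

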